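# Feed a converter module through the sprung flap into the tester

## Task

Set the long black converter module in the open mouth of the test lane, slide it along the lane through the sprung flap and on under the white hood until it has pushed the contact plate in there fully home, and let the flap shut behind it. The plate sits at a different depth each time and is hidden by the hood: find it by feel, and push gently, never ramming it or jamming the module (keep below 25 N). Leave the short module and the solder spool where they stand.

Things in the scene. Friction and masses are not known exactly. Their poses are not given: they have to be found in the camera images.
- module_center (a point): Centre of the long converter module: a loose black box 80 x 40 x 45 mm (its x, y, z), 0.2-0.35 kg, bright plate and four screws on top; both ends alike. It lies flat on the bench, long axis within 0.5 rad of the world y axis. This point is half-way up it.
- lane: The fixed test lane, an open-topped aluminium channel. Origin on the bench under the middle of the flap; x along the lane in the push direction, z up. Floor plate 6 mm thick, x = -136 to +204 mm. Side walls to z = 18 mm, 4 mm thick, 44 mm apart inside from x = -35 mm on. At the flap two posts 8 mm thick, 66 mm high, 47 mm clear between.
- mouth (a point): Mouth of the lane: point on the lane's floor (6 mm above the bench) at lane x = -85 mm, where the module can be set down before the flap. Here the side walls (top 12 mm above the floor) flare from 44 mm apart at x = -35 mm to 72 mm at x = -135 mm, where the end is open. Open above. Its x axis is the push direction.
- hood (a point): Middle of the front lower edge of the white hood's roof, lane x = 120 mm, 56 mm above the bench. The hood is 44 mm wide inside, runs to x = 205 mm, its top is 60 mm above the bench; flap to hood the lane is open above. Under it a contact plate faces the flap: its face starts 132 to 156 mm past the flap, different each time and not measured.
- flap (a joint): The dark steel flap across the lane at x = 0: hinged on an upright pin at the lane's left (y = +25.5 mm), panel 50 mm wide, 3 mm thick, from 20 to 62 mm above the bench. 0 = shut; grows to 1.7 as its free edge swings in to +x; it does not open outwards. A spring shuts it (0.02 N m shut, 0.07 N m at 1.5 rad) behind all that is past its 50 mm swing, and it then blocks the way back: leave upwards.
- flap_edge (a point): Middle of the flap's free edge, 41 mm above the bench; at lane x = 0, y = -25 mm when shut.
- contact (a joint): How far the contact plate under the hood has been pushed in (m): 0 = out, as at the start; slides along the lane's +x against about 5 to 7 N of friction to a hard stop at 0.010 (fully home), and stays where it is left. A push beyond that only raises the force.
- short_module_center (a point): Centre of the short module, a bystander: black box 48 x 40 x 45 mm of the same make, loose on the bench.
- spool_center (a point): Centre of the solder spool, a bystander: grey reel 54 mm across, 45 mm tall, standing loose on the bench.
Not all that is in view belongs to the job. Leave any orange look-alike of the part that bears module_center alone.

How it is judged:
On the way, in this order (a step that is already met when the one before it is completed fails the run):
1. the long module passes through the flap along the lane floor, holding it open (y of module_center in the frame of lane between -0.005 and 0.005 m and z of module_center in the frame of lane between 0.023 and 0.034 m and angle between the x axis of module_center and the x axis of lane, either way round below 0.1 rad and x of module_center in the frame of lane between -0.02 and 0.035 m and value of joint flap above 0.6 rad), for 0.1 s.
2. the contact plate is pushed fully home by the module (y of module_center in the frame of lane between -0.005 and 0.005 m and z of module_center in the frame of lane between 0.023 and 0.034 m and angle between the x axis of module_center and the x axis of lane, either way round below 0.1 rad and value of joint contact above 0.008 m), for 0.2 s.
At the end, for the whole second after the job is handed in: The long module lies at rest flat in the lane wholly beyond the flap (its centre more than 95 mm past it, within 5 mm of the lane's middle line, within 0.1 rad of its direction), the contact plate has been pushed in at least 8 of its 10 mm, and the flap is shut (within 0.06 rad) (all of step 2 and x of module_center in the frame of lane above 0.095 m and value of joint flap below 0.06 rad and linear speed of module below 0.01 m/s); the robot touches nothing.
It fails at once if the module, pushed in from the mouth (its centre less than 60 mm short of the flap), is pressed against the lane, flap or contact plate with more than 25 N (x of module_center in the frame of lane above -0.06 m and y of module_center in the frame of lane between -0.03 and 0.03 m and contact force between module and lane above 25 N).
It fails at once if the robot presses the lane or flap with more than 25 N (contact force between any of the fingers, the arm and lane above 25 N).
It fails at once if the short module or the spool is moved by more than 20 mm (distance of any of short_module_center, spool_center from where it was at the start of the episode above 0.02 m).
It also fails if it takes over 64 s, if anything falls off the work surface, if the arm or the gripper's body presses on something with over 40 N, if the wrist force passes 120 N, or if a joint passes its speed limit or range.

## Robot

A 6-joint arm with a two-finger parallel gripper is mounted at the origin on the work surface. World frame = base frame: x ahead of the robot, y to its left, z up, the work surface at z = 0. Lengths are in m, angles in rad, forces in N, time in s.
With the tool pointing down it reaches from about 0.3 to 0.875 m from the base axis. Payload 6.4 kg.
Tool frame: the origin (TCP) lies between the finger pads; the fingertips stand 22 mm ahead of it and the grasp point (between the pads) lies 3 mm ahead of it; z points along the fingers, y is the line along which they close (so a half turn about z gives the same grasp; the last joint's range is limited). The gripper opens to 85 mm and grips with 20 to 120 N. Pads are 22 mm wide; open, the fingers measure 114 mm over their backs; the gripper's body (76 mm by 85 mm) begins 54 mm behind the grasp point. The pads swing forward as they close: fully open they stand 13 mm farther back than shut.
Start: joints at [-0.206, 0.181, 1.607, -0, 1.354, -0.206], TCP at [0.575, 0, 0.253] pointing down, gripper open.
Joint ranges: [-2.99, 2.99], [-0.89, 2.07], [0.3, 2.58], [-1.14, 4.28], [0, 2.63], [-3.12, 3.12]. Speed limits (rad/s): [2.57, 2.57, 3.01, 3.14, 3.14, 3.14].

## Interface

Orientations are given as a unit quaternion [w, x, y, z].
In Python, from bench import ctrl, imaging, workorder gives the robot as it stands.
- The arm moves only by the shell command python3 -m pendant 'ROWS' [OPENING]. ROWS is JSON, a list of rows, each a list of 4 numbers: the shift along the tool's x, y, z in cm, then the turn about the tool's z in degrees. In form: [[dx, dy, dz, roll], ...]. A call has 1 to 12 rows; each row is the pose to reach, as a shift and turn from the pose commanded when the call began, along the tool's axes at that moment; what a row does not reach only later rows make up. A row lasts 1/12 s, in which the tool goes at most 41.7 mm and 7.16 degrees, less where a joint would pass 70% of its speed; a pose out of reach is approached as far as the arm can. A call with a gripper value outside its range is refused whole. OPENING is the opening, from 0 (shut) to 1 (fully open), set as the call begins (- or left out, the last holds). The fingers move at their own pace and stop on an object; the grip force is fixed at half the most. Time passes only in rows, so rows that repeat a pose let the fingers close. It gives the time, the measured TCP pose, the force, the opening and the grip force at its end, in the units of the state.
- ctrl.get_obs(): the state, without advancing time (a new reading comes with each control period).
- imaging.camera(name): name is "scene" or "side" or "wrist"; returns the picture (480x640x3 uint8, red, green, blue); there is no depth.
- imaging.camera_info(name): a dict with "K" (3x3 intrinsics, pixels), "k1" (the pictures are not rectified: a ray, as slopes to the right and down, at radius r is drawn at 1 + k1 r^2 times it, then the intrinsics apply), "T" (4x4, takes a point from camera to world coordinates); the wrist camera has in their place "tool_from_camera" (4x4, takes a point from camera to tool coordinates, whose origin is the TCP and whose axes are the flange's). Camera axes: x right, y up, looking along -z (the intrinsics and any distortion apply to the point x, -y, -z); pixel columns grow to the right and rows downward; lengths in m; the calibration is good to about 2 mm. A picture is of the moment at which its call begins: read the wrist's pose just before it. camera_info takes no time and is no camera call.
- workorder.hand_in(): hands the job in; it is judged then, once.
The state is a dict: "time_s": time; "q": joint angles; "dq": joint speeds; "joint_efforts": joint torques, N m; "eef_pos": TCP position; "eef_rot": TCP orientation; "wrist_force": force on the tool from outside, world axes, zero at the start; "torque": the same for the moment, N m; "opening": opening from 0.0 (shut) to 1.0 (fully open); "grasp_force": force on a finger pad.
Only numpy, scipy, OpenCV 4.12 (cv2) and the standard library are available. Lean on these libraries where they do the work, as an engineer would, in place of code of your own. Each camera call takes 0.05 s, during which the arm holds its last target. There are 200 camera calls.

## Working session

There is one attempt and no reset: what is moved stays moved. The work goes in short steps, Python scripts to look and compute and a shell command to move; the robot and the scene stay as the last step left them, time stands still between calls to the robot, and variables do not carry over. Pictures are saved under pics/ and viewed, at most 10 in all, crops included, and the job is handed in when it is done.

```bash
mkdir -p pics; ls
python3 - <<'E'
from bench import ctrl, imaging
import cv2,numpy as np
np.set_printoptions(precision=4,suppress=True)
o=ctrl.get_obs();print(o['time_s'],o['eef_pos'],o['eef_rot'],o['opening'])
for n in('scene','side','wrist'):
    i=imaging.camera_info(n);print(n,i)
    im=imaging.camera(n)[:,:,::-1];cv2.imwrite(f'pics/{n}0.png',im)
E
```

```text
pics
0.0 [0.5745 0.0001 0.2524] [-0.0008  0.7071  0.7071 -0.0005] 0.9967661611578267
scene {'K': array([[537.074 ,   0.    , 316.3076],
       [  0.    , 537.074 , 239.1035],
       [  0.    ,   0.    ,   1.    ]]), 'k1': -0.05878586272697103, 'T': array([[ 0.8286, -0.4404,  0.3457,  0.7866],
       [ 0.5598,  0.6429, -0.5227, -0.4564],
       [ 0.008 ,  0.6266,  0.7793,  0.6489],
       [ 0.    ,  0.    ,  0.    ,  1.    ]])}
side {'K': array([[499.4028,   0.    , 316.9829],
       [  0.    , 499.4028, 244.777 ],
       [  0.    ,   0.    ,   1.    ]]), 'k1': -0.057580820870893834, 'T': array([[ 0.9576,  0.1966, -0.2108,  0.353 ],
       [-0.2875,  0.7052, -0.6481, -0.4966],
       [ 0.0213,  0.6812,  0.7318,  0.5581],
       [ 0.    ,  0.    ,  0.    ,  1.    ]])}
wrist {'K': array([[331.8862,   0.    , 313.1359],
       [  0.    , 331.8862, 242.0305],
       [  0.    ,   0.    ,   1.    ]]), 'k1': 0.010154218190843192, 'tool_from_camera': array([[-0.0002,  0.9616,  0.2746,  0.0714],
       [ 1.    ,  0.0003, -0.0003, -0.0006],
       [-0.0004,  0.2746, -0.9616, -0.121 ],
       [ 0.    ,  0.    ,  0.    ,  1.    ]])}
```

View pics/scene0.png

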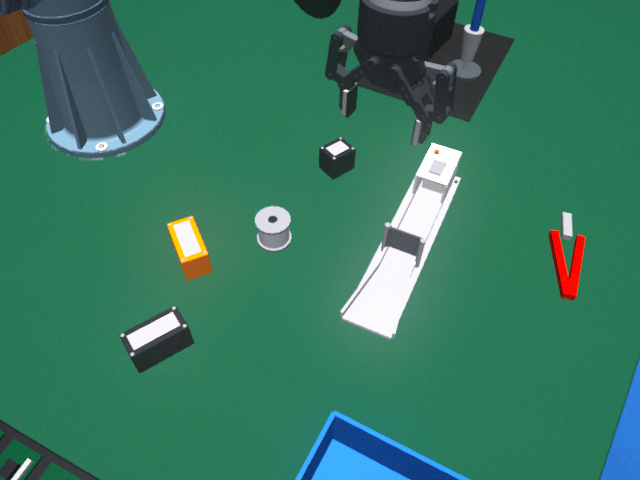

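View pics/side0.png

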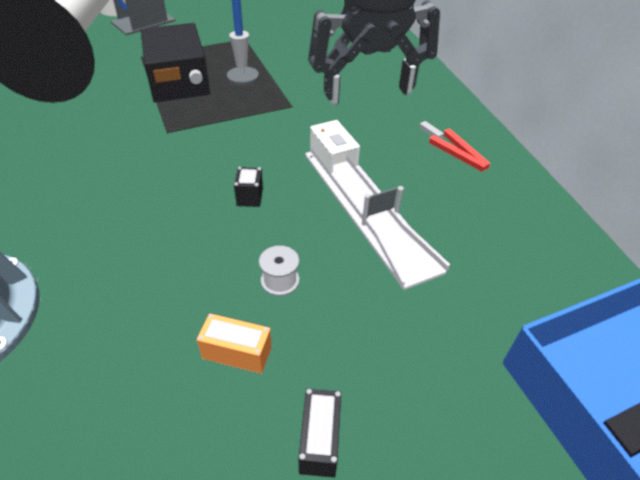

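The scene view shows the long module at about (155,335), the orange look-alike at (189,245), the spool at (273,227) and the short module at (337,157). The lane mouth's end runs (342,317)–(393,335), with the flap at (403,243) and the hood at (438,165). In the side view the module is at (321,430), the mouth's end runs (405,284)–(447,266), and the hood is at (335,145).

```bash
cat > h.py <<'E'
import numpy as np,cv2
from scipy.spatial.transform import Rotation as R
from bench import ctrl,imaging
np.set_printoptions(precision=4,suppress=True)
def T_of(n,obs=None):
    i=imaging.camera_info(n)
    if n!='wrist': return i,i['T']
    q=obs['eef_rot'];T=np.eye(4);T[:3,:3]=R.from_quat([q[1],q[2],q[3],q[0]]).as_matrix();T[:3,3]=obs['eef_pos']
    return i,T@i['tool_from_camera']
def cast(n,uv,z,obs=None):
    i,T=T_of(n,obs);uv=np.array(uv,float).reshape(-1,1,2)
    p=cv2.undistortPoints(uv,i['K'],np.array([i['k1'],0,0,0,0.]))[:,0]
    d=np.c_[p[:,0],-p[:,1],-np.ones(len(p))]@T[:3,:3].T
    return T[:3,3]+d*((z-T[2,3])/d[:,2])[:,None]
def project(n,P,obs=None):
    i,T=T_of(n,obs);c=(np.asarray(P,float).reshape(-1,3)-T[:3,3])@T[:3,:3]
    c=c*[1,-1,-1];return cv2.projectPoints(c,np.zeros(3),np.zeros(3),i['K'],np.array([i['k1'],0,0,0,0.]))[0][:,0]
def white(im,seed,lo=170):
    m=(im.min(2)>lo).astype(np.uint8);_,l=cv2.connectedComponents(m)
    c=cv2.findContours((l==l[seed[1],seed[0]]).astype(np.uint8),0,2)[0]
    return max(c,key=cv2.contourArea)
def rect(P):
    (cx,cy),(w,h),a=cv2.minAreaRect((P[:,:2]*1000).astype(np.float32))
    if w<h: w,h,a=h,w,a+90
    return cx/1000,cy/1000,w,h,a
E
python3 - <<'E'
from h import *
S=cv2.imread('pics/scene0.png');D=cv2.imread('pics/side0.png')
for n,im,sm,ss in(('scene',S,(155,332),(337,148)),('side',D,(321,425),(248,177))):
    for s in(sm,ss):
        c=white(im,s);print(n,rect(cast(n,c.reshape(-1,2),.045)))
print('spool',cast('scene',(272,218),.045),cast('side',(279,260),.045))
# lane
for n,p in(('scene',[(342,317),(393,335)]),('side',[(405,284),(447,266)])): print('mouth end',cast(n,p,.006))
for n,p in(('scene',[(431,145),(461,153),(448,186),(416,178)]),('side',[(310,130),(338,122),(358,145),(330,157)])): print('hood',cast(n,p,.060))
E
```

```text
scene (0.43030364990234377, -0.29201324462890627, 64.37648010253906, 24.524417877197266, 69.04048919677734)
scene (0.437780517578125, 0.13122230529785156, 32.44179153442383, 23.54869842529297, 70.90772247314453)
side (0.4299755554199219, -0.290822998046875, 65.32771301269531, 25.32915496826172, 68.48140716552734)
side (0.43763922119140625, 0.12992253112792967, 40.221866607666016, 29.648223876953125, 74.60335540771484)
spool [[ 0.4417 -0.0552  0.045 ]] [[ 0.4428 -0.0554  0.045 ]]
mouth end [[ 0.6077 -0.1193  0.006 ]
 [ 0.6796 -0.1042  0.006 ]]
mouth end [[ 0.6105 -0.1139  0.006 ]
 [ 0.684  -0.0998  0.006 ]]
hood [[0.57   0.2108 0.06  ]
 [0.6192 0.2214 0.06  ]
 [0.6339 0.1402 0.06  ]
 [0.5851 0.1275 0.06  ]]
hood [[0.5633 0.2091 0.06  ]
 [0.6183 0.2202 0.06  ]
 [0.6292 0.146  0.06  ]
 [0.5734 0.1266 0.06  ]]
```

```bash
python3 -m pendant '[[-29.1,-14.45,8,21],[-29.1,-14.45,8,21],[-29.1,-14.45,8,21],[-29.1,-14.45,8,21],[-29.1,-14.45,8,21],[-29.1,-14.45,8,21],[-29.1,-14.45,8,21],[-29.1,-14.45,8,21],[-29.1,-14.45,8,21],[-29.1,-14.45,8,21],[-29.1,-14.45,8,21],[-29.1,-14.45,8,21]]' 1
python3 - <<'E'
from h import *
o=ctrl.get_obs();im=imaging.camera('wrist')[:,:,::-1];cv2.imwrite('pics/w1.png',im)
q=o['eef_rot'];M=R.from_quat([q[1],q[2],q[3],q[0]]).as_matrix();print(o['eef_pos'],M)
c=project('wrist',[.430,-.291,.045],o)[0].astype(int);print(c)
r=rect(cast('wrist',white(im,c).reshape(-1,2),.045,o));print(r)
d=M.T@(np.array([r[0],r[1],.04])-o['eef_pos']);print('cm in tool',d*100,'yaw tool x',np.degrees(np.arctan2(M[1,0],M[0,0])))
E
```

```text
time_s: 1.15
eef_pos: [0.4311, -0.29, 0.1735]
eef_rot: [-0.0, 0.824, 0.567, 0.0]
wrist_force: [0.1, -0.1, -0.3]
opening: 1.001
grasp_force: 0.0
[ 0.4311 -0.29    0.1735] [[ 0.3573  0.934   0.0003]
 [ 0.934  -0.3573  0.0002]
 [ 0.0003  0.0002 -1.    ]]
[313 243]
(0.4288063049316406, -0.28991156005859375, 64.41473388671875, 24.541406631469727, 68.53387451171875)
cm in tool [-0.0803 -0.2215 13.3489] yaw tool x 69.06746908587007
```

```bash
python3 -m pendant '[[-1,-0.2,4,-0.5],[-1,-0.2,8,-0.5],[-1,-0.2,11,-0.5],[-1,-0.2,12.5,-0.5],[-1,-0.2,13.3,-0.5],[-1,-0.2,13.3,-0.5]]' 1
python3 -m pendant '[[0,0,0,0],[0,0,0,0],[0,0,0,0],[0,0,0,0],[0,0,0,0],[0,0,0,0],[0,0,0,0],[0,0,0,0]]' 0
python3 -m pendant '[[0,0,-2,0],[0,0,-5,0],[0,0,-8,0],[0,0,-10,0],[0,0,-10,0]]'
```

```text
time_s: 1.7
eef_pos: [0.4249, -0.2977, 0.0388]
eef_rot: [-0.002, 0.821, 0.571, -0.0]
wrist_force: [0.2, 0.6, -0.3]
opening: 1.001
grasp_force: 0.0
time_s: 2.37
eef_pos: [0.4261, -0.3006, 0.042]
eef_rot: [0.001, 0.822, 0.57, 0.0]
wrist_force: [0.7, 0.9, 6.2]
opening: 0.456
grasp_force: 61.6
time_s: 2.78
eef_pos: [0.4272, -0.302, 0.1455]
eef_rot: [0.005, 0.822, 0.57, 0.001]
wrist_force: [1.8, -2.3, -1.5]
opening: 0.459
grasp_force: 61.4
```

```bash
python3 -m pendant '[[3,1,-4,0],[7,2.4,-5.5,-6],[11,3.8,-5.5,-12],[15,5.1,-5.5,-18],[19,6.5,-5.5,-24],[23,7.9,-5.5,-30],[27,9.2,-5.5,-30],[31,10.6,-5.5,-30],[31,10.6,-5.5,-30],[31,10.6,-5.5,-30],[31,10.6,-5.5,-30]]'
python3 - <<'E'
from h import *
o=ctrl.get_obs();im=imaging.camera('wrist')[:,:,::-1];cv2.imwrite('pics/w2.png',im)
im=imaging.camera('scene')[:,:,::-1];cv2.imwrite('pics/s2.png',im)
import json;json.dump({k:list(map(float,o[k])) for k in('eef_pos','eef_rot')},open('o2.json','w'))
E
```

```text
time_s: 3.7
eef_pos: [0.6323, -0.0455, 0.1936]
eef_rot: [-0.001, 0.645, 0.764, -0.001]
wrist_force: [0.1, -0.5, -2.1]
opening: 0.455
grasp_force: 61.8
```

View pics/w2.png

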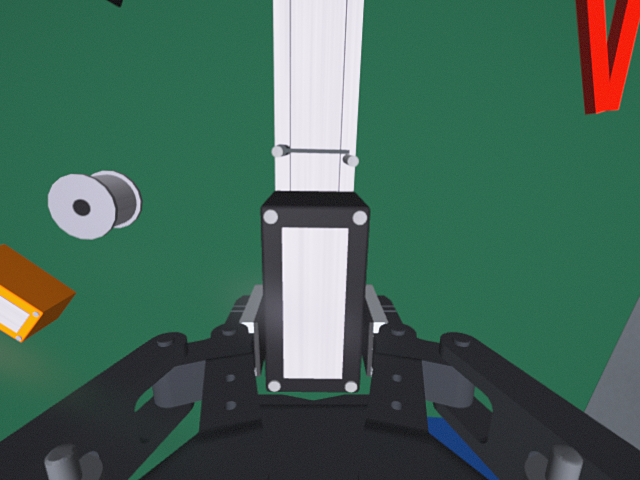

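The wrist view shows the held module squarely gripped at (315,300). Lane walls run vertically at columns 275–360, with post tops at (280,151) and (352,160) and the spool at left (95,205).

Run:
```python
from h import *
import json
o=json.load(open('o2.json'));im=cv2.imread('pics/w2.png');m=im.min(2)>150
L=[];Rr=[]
for v in list(range(5,140,5))+[170,175,180,185]:
    x=np.where(m[v,265:375])[0]+265
    L.append((x[0]-.5,v));Rr.append((x[-1]+.5,v))
PL=cast('wrist',L,.018,o);PR=cast('wrist',Rr,.018,o)
for P in(PL,PR):
    f=cv2.fitLine(P[:,:2].astype(np.float32),cv2.DIST_HUBER,0,.001,.001).ravel();print(f,np.degrees(np.arctan2(f[1],f[0]))%180)
u=f[:2]*np.sign(f[1]);n=np.array([-u[1],u[0]])
print('L',PL[::6,:2]@n,'R',PR[::6,:2]@n)
P=cast('wrist',[(280,151),(352,160)],.066,o);print('posts',P,np.linalg.norm(P[0]-P[1]),(P.mean(0)))
q=o['eef_rot'];M=R.from_quat([q[1],q[2],q[3],q[0]]).as_matrix();print('tool yaw',np.degrees(np.arctan2(M[1,0],M[0,0])),M)
# module in hand: plate
pz=o['eef_pos'][2]-.04+.0455
r=rect(cast('wrist',white(im,(315,300)).reshape(-1,2),pz,o));print('module',r)
# posts in static views, hood front top edge
```

```text
[ 0.146  -0.9893  0.5793  0.0697] 98.39289
[ 0.1475 -0.9891  0.6486  0.0784] 98.48334
L [-0.5834 -0.5831 -0.5835 -0.5832 -0.5829 -0.5831] R [-0.6533 -0.653  -0.6527 -0.6532 -0.6529 -0.653 ]
posts [[0.5967 0.0183 0.066 ]
 [0.6492 0.0207 0.066 ]] 0.0525575207708656 [0.623  0.0195 0.066 ]
tool yaw 99.6149502687766 [[-0.167   0.9859 -0.0025]
 [ 0.986   0.167   0.0001]
 [ 0.0005 -0.0024 -1.    ]]
module (0.63012841796875, -0.033460479736328125, 63.25290298461914, 23.8331356048584, 98.8152084350586)
```

Run:
```python
import cv2
a=cv2.imread('pics/scene0.png')[130:350,320:480];cv2.imwrite('pics/c1.png',cv2.resize(a,None,fx=2.7,fy=2.7,interpolation=2))
```

```text
(no output)
```

View pics/c1.png

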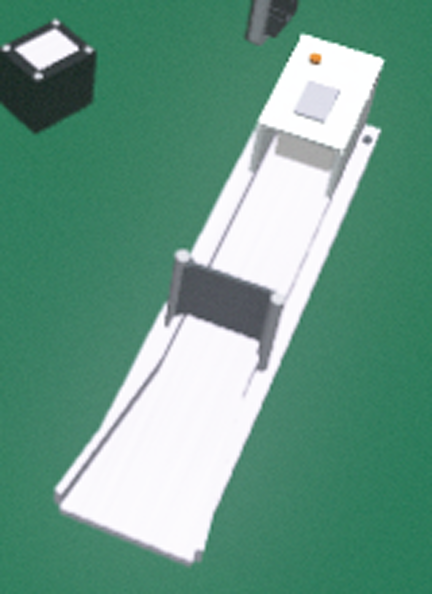

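The crop shows the empty lane with the flap shut between its posts and the hood at the far end; the held module is in line with the lane to within about 1 mm and 0.4°.

```bash
python3 -m pendant '[[-1.6,0,1,0.4],[-3.2,-0.05,3,0.4],[-3.2,-0.05,6,0.4],[-3.2,-0.05,9,0.4],[-3.2,-0.05,11.5,0.4],[-3.2,-0.05,13,0.4],[-3.2,-0.05,13.6,0.4],[-3.2,-0.05,13.8,0.4],[-3.2,-0.05,13.8,0.4],[-3.2,-0.05,13.8,0.4]]'
python3 - <<'E'
from h import *
o=ctrl.get_obs();im=imaging.camera('wrist')[:,:,::-1];cv2.imwrite('pics/w3.png',im)
E
```

```text
time_s: 4.63
eef_pos: [0.6386, -0.079, 0.0587]
eef_rot: [0.001, 0.649, 0.761, 0.0]
wrist_force: [0.4, -0.6, -1.8]
opening: 0.456
grasp_force: 61.7
```

View pics/w3.png

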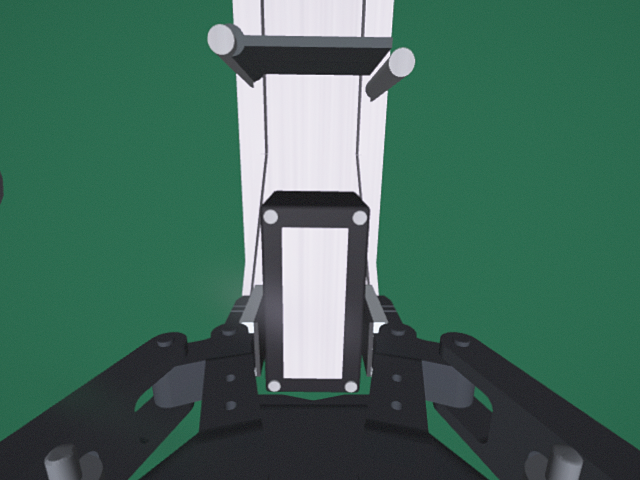

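The close view shows the module over the flared mouth: front bottom edge at about (275..361,192), wall kinks at (267,150) and (357,150), post tops at (221,40) and (402,62).

Run:
```python
from h import *
o=ctrl.get_obs();im=cv2.imread('pics/w3.png');g=im.min(2)
print('row110',[int(v) for v in g[110,225:400]][::1]) 
for v in(195,207): print(v,np.where(g[v,245:385]<90)[0][[0,-1]]+245)
u=np.array([-.1472,.9891]);n=np.array([-u[1],u[0]])
def f(uv,z):
    P=cast('wrist',uv,z,o)[:,:2];return np.c_[P@u+.073,P@n+.6182]
print('kinks',f([(267,150),(357,150)],.018));print('posts',f([(221,40),(402,62)],.066))
print('front bottom',f([(276,193),(361,193)],.0165));print('front top screws',f([(270,217),(360,217)],.062))
print('screws rear',f([(274,386),(351,386)],.062))
print('tcp',np.array(o['eef_pos'][:2])@u+.073,np.array(o['eef_pos'][:2])@n+.6182)
```

```text
row110 [47, 47, 44, 46, 44, 41, 48, 48, 43, 47, 41, 40, 90, 204, 233, 232, 230, 230, 230, 231, 232, 231, 233, 231, 232, 231, 232, 231, 231, 232, 232, 232, 232, 232, 231, 231, 233, 238, 202, 86, 70, 127, 208, 232, 230, 232, 232, 232, 232, 231, 231, 231, 231, 231, 231, 229, 228, 227, 229, 231, 231, 232, 230, 232, 231, 232, 230, 230, 228, 229, 230, 230, 232, 231, 231, 230, 228, 228, 228, 229, 229, 230, 231, 233, 234, 233, 232, 232, 231, 230, 231, 231, 232, 230, 229, 230, 229, 229, 227, 227, 229, 229, 229, 229, 228, 229, 233, 233, 231, 231, 231, 230, 230, 229, 229, 227, 227, 227, 228, 229, 230, 231, 228, 228, 229, 230, 229, 227, 229, 230, 233, 232, 187, 93, 88, 167, 240, 234, 232, 231, 232, 232, 232, 231, 231, 230, 232, 234, 234, 233, 232, 231, 229, 232, 232, 231, 231, 230, 230, 232, 234, 148, 53, 40, 45, 43, 48, 42, 46, 43, 43, 49, 46, 44, 43]
195 [261 384]
207 [260 384]
kinks [[-0.0291  0.0205]
 [-0.0287 -0.0218]]
posts [[ 0.0032  0.0272]
 [-0.0021 -0.0281]]
front bottom [[-0.0494  0.0169]
 [-0.049  -0.0249]]
front top screws [[-0.052   0.0143]
 [-0.0517 -0.0182]]
screws rear [[-0.1245  0.0145]
 [-0.1242 -0.018 ]]
tcp -0.09900332641084304 -0.002036394575335776
```

```bash
python3 -m pendant '[[0,-0.17,0.3,0],[0,-0.17,0.6,0],[0,-0.17,0.8,0],[0,-0.17,0.9,0],[0,-0.17,0.95,0],[0,-0.17,0.95,0]]'
python3 -m pendant '[[0.5,0,0,0],[1,0,0,0],[1.5,0,0,0],[2,0,0,0],[2,0,0,0]]'
```

```text
time_s: 5.18
eef_pos: [0.6359, -0.0781, 0.0481]
eef_rot: [-0.0, 0.649, 0.761, -0.0]
wrist_force: [-3.3, 0.4, 2.3]
opening: 0.461
grasp_force: 62.3
time_s: 5.6
eef_pos: [0.6331, -0.0573, 0.0481]
eef_rot: [0.0, 0.648, 0.761, 0.0]
wrist_force: [0.2, 1.4, 0.7]
opening: 0.458
grasp_force: 62.2
```

```bash
python3 -m pendant '[[0,0,0,0],[0,0,0,0],[0,0,0,0],[0,0,-2,0],[0,0,-5,0],[0,0,-6,0],[0,0,-6,0]]' 1
python3 -m pendant '[[-2,0,-6,0],[-5.2,0,-6,0],[-5.2,0,-6,0],[-5.2,0,-6,0],[-5.2,0,-6,0],[-5.2,0,-6,0],[-5.2,0,-6,0],[-5.2,0,-6,0]]' 0
python3 - <<'E'
from h import *
o=ctrl.get_obs();print(o['eef_pos'],o['opening'])
w=imaging.camera('wrist')[:,:,::-1];s=imaging.camera('side')[:,:,::-1]
cv2.imwrite('pics/w4.png',w);cv2.imwrite('pics/s4.png',s)
cv2.imwrite('pics/c4.png',np.hstack([cv2.resize(w,(400,300)),cv2.resize(s[60:340,250:550],(400,373))[:300]]))
E
```

```text
time_s: 6.18
eef_pos: [0.6353, -0.0593, 0.1114]
eef_rot: [0.003, 0.649, 0.761, 0.001]
wrist_force: [1.0, -0.3, -0.3]
opening: 0.996
grasp_force: 0.0
time_s: 6.85
eef_pos: [0.6403, -0.1087, 0.1663]
eef_rot: [-0.001, 0.648, 0.761, -0.0]
wrist_force: [0.1, 0.4, -0.0]
opening: 0.0
grasp_force: 0.0
[ 0.6403 -0.1087  0.1663] 0.0004705592795831293
```

View pics/c4.png

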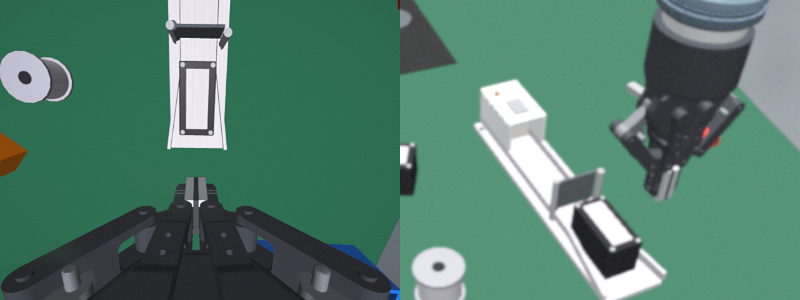

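Left (wrist): the module sits in the mouth at about (197,98) of the half-size picture, straight in the lane, with the closed fingers at (197,190). Right (side): same, and the closed gripper tapers to the tips.

Run:
```python
from h import *
o=ctrl.get_obs();im=cv2.imread('pics/w4.png')
u=np.array([-.1472,.9891]);n=np.array([-u[1],u[0]])
r=rect(cast('wrist',white(im,(315,155)).reshape(-1,2),.051,o));print(r)
p=np.array(r[:2]);print('module lane',p@u+.073,p@n+.6182)
P=cast('wrist',[(1.6*171,1.6*25),(1.6*228,1.6*33)],.066,o)[:,:2];print('posts',P@u+.073,P@n+.6182)
t=np.array(o['eef_pos'][:2]);print('tcp',t@u+.073,t@n+.6182)
q=o['eef_rot'];M=R.from_quat([q[1],q[2],q[3],q[0]]).as_matrix();print('yaw',np.degrees(np.arctan2(M[1,0],M[0,0])))
```

```text
(0.6319378051757812, -0.04656059265136719, 64.543212890625, 24.14315414428711, 98.40869045257568)
module lane -0.06607432711334228 4.036138915974874e-06
posts [ 0.0027 -0.0034] [ 0.0257 -0.0285]
tcp -0.12921631111525705 0.0004947154410700483
yaw 99.1490960088079
```

```bash
python3 -m pendant '[[0,0.05,3,0.7],[0,0.05,6.5,0.7],[0,0.05,9.5,0.7],[0,0.05,11,0.7],[0,0.05,11.6,0.7],[0,0.05,11.6,0.7],[0,0.05,11.6,0.7]]'
python3 -m pendant '[[0.4,0,0,0],[0.8,0,0,0],[1.1,0,0,0],[1.3,0,0,0],[1.6,0,0,0],[1.9,0,0,0],[2.2,0,0,0],[2.5,0,0,0],[2.8,0,0,0],[3.1,0,0,0],[3.4,0,0,0],[3.7,0,0,0]]'
```

```text
time_s: 7.53
eef_pos: [0.6426, -0.11, 0.0531]
eef_rot: [0.001, 0.653, 0.757, 0.0]
wrist_force: [-0.2, 0.7, 1.2]
opening: -0.001
grasp_force: 0.0
time_s: 8.53
eef_pos: [0.6361, -0.0729, 0.0517]
eef_rot: [-0.0, 0.653, 0.757, -0.0]
wrist_force: [0.6, -3.4, 1.9]
opening: -0.001
grasp_force: 1.6
```

```bash
python3 -m pendant '[[0.3,0,0,0],[0.6,0,0,0],[0.9,0,0,0],[1.2,0,0,0],[1.5,0,0,0],[1.8,0,0,0],[2.1,0,0,0],[2.4,0,0,0],[2.7,0,0,0],[3,0,0,0],[3.3,0,0,0],[3.6,0,0,0]]'
python3 -m pendant '[[0.3,0,0,0],[0.6,0,0,0],[0.9,0,0,0],[1.2,0,0,0],[1.5,0,0,0],[1.8,0,0,0],[2.1,0,0,0],[2.4,0,0,0],[2.7,0,0,0],[3,0,0,0],[3.3,0,0,0],[3.6,0,0,0]]'
python3 - <<'E'
from h import *
o=ctrl.get_obs();t=np.array(o['eef_pos'][:2]);u=np.array([-.1472,.9891]);n=np.array([-u[1],u[0]])
print(t@u+.073,t@n+.6182)
w=imaging.camera('wrist')[:,:,::-1];cv2.imwrite('pics/w5.png',w)
E
```

```text
time_s: 9.53
eef_pos: [0.6309, -0.0379, 0.0517]
eef_rot: [0.0, 0.653, 0.757, -0.0]
wrist_force: [0.9, -5.7, 0.9]
opening: 0.0
grasp_force: 2.6
time_s: 10.53
eef_pos: [0.6256, -0.0015, 0.0517]
eef_rot: [-0.0, 0.653, 0.757, 0.0]
wrist_force: [1.0, -4.2, 0.8]
opening: 0.001
grasp_force: 1.7
-0.02059833786073556 -0.00031043663444285663
```

View pics/w5.png

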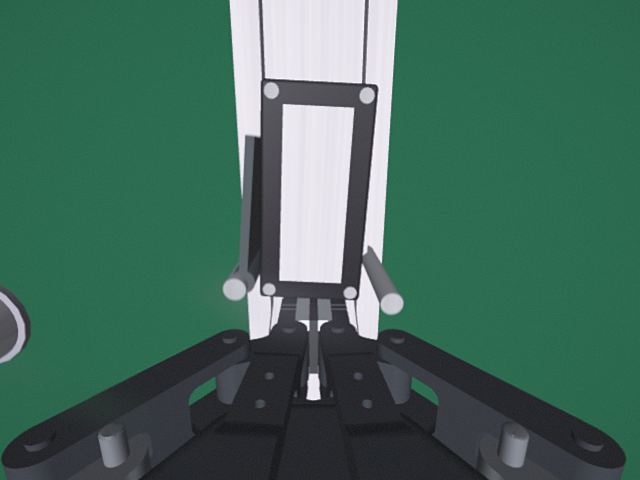

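The wrist view shows the module through the flap, which stands open along its left side at (250,190). The module is at (318,190), turned about 2° and within the walls; posts are at (235,288) and (392,302). The finger links just clear them, so I raise slightly and go on gently.

```bash
python3 -m pendant '[[-0.2,0,0,0],[-0.2,0,-0.4,0],[0,0,-0.4,0],[0.2,0,-0.4,0],[0.4,0,-0.4,0],[0.6,0,-0.4,0],[0.8,0,-0.4,0],[1,0,-0.4,0],[1.2,0,-0.4,0]]'
python3 -m pendant '[[0.2,0,0,0],[0.4,0,0,0],[0.6,0,0,0],[0.8,0,0,0],[1,0,0,0],[1.2,0,0,0]]'
```

```text
time_s: 11.33
eef_pos: [0.6242, 0.0099, 0.0561]
eef_rot: [0.0, 0.653, 0.757, 0.0]
wrist_force: [2.1, -3.5, 0.7]
opening: -0.0
grasp_force: 1.9
time_s: 11.83
eef_pos: [0.6224, 0.0219, 0.056]
eef_rot: [0.0, 0.653, 0.757, 0.0]
wrist_force: [2.2, -5.4, 3.0]
opening: 0.0
grasp_force: 2.2
```

```bash
python3 -m pendant '[[0.2,0,0,0],[0.4,0,0,0],[0.6,0,0,0],[0.8,0,0,0],[1,0,0,0],[1.2,0,0,0],[1.4,0,0,0],[1.6,0,0,0],[1.8,0,0,0],[2,0,0,0],[2.2,0,0,0],[2.4,0,0,0]]'
python3 -m pendant '[[0.1,0,0,0],[0.2,0,0,0],[0.3,0,0,0],[0.4,0,0,0],[0.5,0,0,0],[0.6,0,0,0]]'
```

```text
time_s: 12.83
eef_pos: [0.6189, 0.0456, 0.056]
eef_rot: [0.0, 0.653, 0.757, 0.0]
wrist_force: [2.1, -5.0, 4.4]
opening: 0.002
grasp_force: 2.4
time_s: 13.33
eef_pos: [0.6178, 0.0514, 0.0558]
eef_rot: [0.0, 0.653, 0.757, -0.0]
wrist_force: [1.8, -4.8, 3.8]
opening: 0.002
grasp_force: 2.4
```

```bash
for i in 1; do python3 -m pendant '[[0.1,0,0,0],[0.2,0,0,0],[0.3,0,0,0],[0.4,0,0,0],[0.5,0,0,0],[0.6,0,0,0]]' | grep -E 'pos|force'; done
python3 -m pendant '[[0.1,0,0,0],[0.2,0,0,0],[0.3,0,0,0],[0.4,0,0,0]]'| grep -E 'pos|force'
```

```text
eef_pos: [0.6169, 0.0573, 0.0558]
wrist_force: [1.7, -4.7, 4.1]
grasp_force: 2.5
eef_pos: [0.616, 0.0614, 0.0556]
wrist_force: [2.1, -4.1, 2.9]
grasp_force: 2.2
```

```bash
python3 -m pendant '[[0.1,0,0,0],[0.2,0,0,0],[0.3,0,0,0],[0.4,0,0,0]]'| grep -E 'pos|force'
```

```text
eef_pos: [0.6154, 0.0656, 0.0555]
wrist_force: [1.5, -4.3, 1.9]
grasp_force: 1.9
```

```bash
python3 -m pendant '[[0.1,0,0,0],[0.2,0,0,0],[0.3,0,0,0],[0.4,0,0,0]]'| grep -E 'pos|force'
```

```text
eef_pos: [0.6149, 0.0695, 0.0555]
wrist_force: [1.3, -2.2, 0.7]
grasp_force: 1.6
```

```bash
python3 -m pendant '[[0.1,0,0,0],[0.2,0,0,0],[0.3,0,0,0],[0.4,0,0,0]]'| grep -E 'pos|force'
```

```text
eef_pos: [0.6143, 0.0735, 0.0556]
wrist_force: [0.8, -1.7, 0.2]
grasp_force: 1.2
```

```bash
python3 -m pendant '[[0.1,0,0,0],[0.2,0,0,0],[0.3,0,0,0],[0.4,0,0,0]]'| grep -E 'pos|force'
```

```text
eef_pos: [0.6138, 0.0774, 0.0557]
wrist_force: [1.0, -1.6, -0.3]
grasp_force: 1.1
```

```bash
python3 -m pendant '[[0.1,0,0,0],[0.2,0,0,0],[0.3,0,0,0]]'| grep -E 'pos|force'
```

```text
eef_pos: [0.6135, 0.0794, 0.0558]
wrist_force: [-0.1, -7.4, 0.3]
grasp_force: 3.2
```

```bash
python3 -m pendant '[[0.1,0,0,0],[0.2,0,0,0],[0.3,0,0,0],[0.3,0,0,0]]'| grep -E 'pos|force'
```

```text
eef_pos: [0.6131, 0.0821, 0.0559]
wrist_force: [0.6, -6.8, 0.6]
grasp_force: 3.1
```

```bash
python3 -m pendant '[[0.1,0,0,0],[0.2,0,0,0],[0.3,0,0,0],[0.3,0,0,0]]'| grep -E 'pos|force'
```

```text
eef_pos: [0.6127, 0.0849, 0.0559]
wrist_force: [-0.2, -7.7, 0.3]
grasp_force: 3.4
```

```bash
python3 -m pendant '[[0.1,0,0,0],[0.2,0,0,0],[0.2,0,0,0]]'| grep -E 'pos|force'
```

```text
eef_pos: [0.6124, 0.0867, 0.0559]
wrist_force: [0.9, -8.2, 0.9]
grasp_force: 3.7
```

```bash
python3 -m pendant '[[0.05,0,0,0],[0.1,0,0,0],[0.1,0,0,0]]'| grep -E 'pos|force'
```

```text
eef_pos: [0.6123, 0.0876, 0.0559]
wrist_force: [0.7, -7.6, 0.8]
grasp_force: 3.9
```

```bash
python3 -m pendant '[[0.05,0,0,0],[0.1,0,0,0],[0.1,0,0,0]]'| grep -E 'pos|force'
```

```text
eef_pos: [0.6122, 0.0885, 0.0559]
wrist_force: [0.3, -9.0, -0.1]
grasp_force: 4.0
```

```bash
python3 -m pendant '[[0.03,0,0,0],[0.05,0,0,0],[0.05,0,0,0]]'| grep -E 'pos|force'
```

```text
eef_pos: [0.6121, 0.0889, 0.056]
wrist_force: [0.7, -8.7, 0.7]
grasp_force: 4.2
```

```bash
python3 -m pendant '[[0.03,0,0,0],[0.05,0,0,0],[0.05,0,0,0]]'| grep -E 'pos|force'
```

```text
eef_pos: [0.6121, 0.089, 0.056]
wrist_force: [0.4, -10.3, 0.6]
grasp_force: 4.9
```

```bash
python3 -m pendant '[[0.03,0,0,0],[0.05,0,0,0],[0.05,0,0,0]]'| grep -E 'pos|force'
```

```text
eef_pos: [0.6122, 0.0891, 0.0561]
wrist_force: [0.0, -12.0, 1.4]
grasp_force: 5.7
```

```bash
python3 -m pendant '[[0.03,0,0,0],[0.05,0,0,0],[0.05,0,0,0]]'| grep -E 'pos|force'
```

```text
eef_pos: [0.6122, 0.0892, 0.0562]
wrist_force: [0.7, -14.0, 1.1]
grasp_force: 6.5
```

The position no longer advances while the force climbs, so the plate is at its hard stop. I back off and lift out.

```bash
python3 -m pendant '[[-0.2,0,0,0],[-0.4,0,0,0],[-0.5,0,0,0],[-0.5,0,-1,0],[-0.5,0,-3,0],[-0.5,0,-6,0],[-0.5,0,-9,0],[-0.5,0,-12,0],[-4,0,-14,0],[-8,0,-14,0],[-8,0,-14,0],[-8,0,-14,0]]'
python3 - <<'E'
from h import *
o=ctrl.get_obs()
w=imaging.camera('wrist')[:,:,::-1];s=imaging.camera('scene')[:,:,::-1]
cv2.imwrite('pics/w6.png',w)
cv2.imwrite('pics/c6.png',np.hstack([cv2.resize(w,(400,300)),cv2.resize(s[110:350,230:550],(400,300))]))
E
```

```text
time_s: 19.17
eef_pos: [0.6238, 0.0114, 0.197]
eef_rot: [0.0, 0.655, 0.756, 0.0]
wrist_force: [0.3, 0.9, -0.3]
opening: -0.002
grasp_force: 0.0
```

View pics/c6.png

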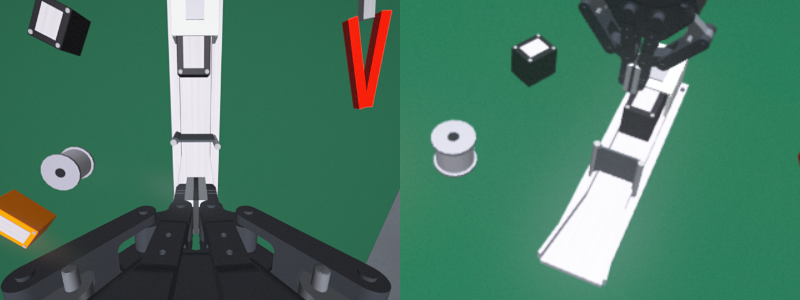

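The module's rear sticks out of the hood at about (193,58), straight in the lane. The flap is shut at (195,140) in the left view and (617,163) in the right. The bystanders are undisturbed and the arm is clear.

```bash
python3 -c "
from bench import workorder
print(workorder.hand_in())"
```

```text
the job is handed in; nothing more can be done
None
```

I handed the job in at about 19 s: by feel the contact plate is fully home (peak wrist force seen about 14 N), the last pictures show the module straight under the hood, the flap shut and the bystanders in place, and the hand-in gave no verdict.

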